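# Hold the pendulum angle gauge at its set angle on the rocker stud

## Task

Switch the rotary isolator off, then pick up the pendulum angle gauge, first stand it upright with the middle of its foot on the rounded crown of the mixer's stud with its dial facing along the crown, and from there rock it on the crown until the swinging pointer settles between the two prongs of the index fork. Finish while still gripping the gauge at that angle, still and with its foot resting lightly on the crown and the isolator off: do not let go or put it down. Leave the bottle, beaker and tip box where they are.

Things in the scene. Friction and masses are not known exactly. Their poses are not given: they have to be found in the camera images.
- isolator: Fixed grey switch box, 100 (x) x 110 (y) x 50 high, origin under its centre on the bench, z up. Either side of the mixer.
- switch (a joint): Black rotary handle on top of the isolator, on a vertical axis through the box centre. 0 = off: its narrow nose points along the box's +x, to a round dot. Grows clockwise seen from above; 1.4 rad (80 deg) = on, nose near the box's -y. It starts on: turn it anticlockwise to its stop. Firm end positions at 0 and 1.4; stiff (about 0.06 N m), it stays where it is left.
- switch_grip (a point): Point on the handle's axis at mid height of its grip bar, 74.5 mm above the bench, turning with the handle; x along the bar to the nose. The bar is 16 wide, about 71 long (34 behind the axis, 37 ahead of it; the last 12 at the nose only 9 wide) and spans 59 to 89 mm above the bench.
- gauge: Loose pendulum angle gauge, about 0.36 kg, standing on its flat foot beside the mixer, on the side without the isolator. Origin: centre of the foot's underside; z up, y along the foot, x normal to the dial (white face, starts roughly facing away from the robot). Foot 36 (x) x 84 (y) x 10 high; plate 100 wide (y), 8 thick (x -10 to -2), up to z 122.
- gauge_grip (a point): Middle of the square grey grip post on top of the gauge, at gauge (-2, 0, 144) mm, same axes as the gauge. Post 24 x 24, from z 123 to 165: hold the gauge there.
- pointer (a joint): Pendulum pointer in front of the dial, pivot at gauge (5, 0, 92) mm, hanging free 66 mm; swings a second or so before it settles. 0 = tip straight down the gauge (gauge upright), positive = tip towards the gauge's +y; lowering the +y end of the foot makes it positive, by the angle of tilt (rad). Range +-0.6.
- pointer_tip (a point): Tip of the pointer (z along the pointer, up to its pivot).
- index (a joint): Brass index fork on the dial, set beforehand, stiff, turning about the same pivot line, not to be moved. Same zero and sense as the pointer (rad); always on the +y side, 0.15 to 0.35.
- index_mid (a point): Middle between the two fork prongs, 66 mm from the pivot; z towards the pivot. The prongs stand 11 mm apart, the pointer is 4 wide: it is on the mark when it points within 0.06 rad of the fork's middle.
- stud: Sprung stud on the white mixer (fixed to the bench), origin at the top of its crown, 100 above the bench, z up; turns with the mixer. Pressed, it sinks up to 8 mm (about 1 N to start, 1.5 N per mm). Crown: steel cylinder, radius 14, 36 long, lying along x, on an 18 wide stem. Uneven shoulders 35 below the crown on +y, 27 on -y (block 76 in y). Mixer housing 190 (x) x 170 (y) x 45 high.
- stud_top (a point): Midpoint of the crown's top line, same place and axes as the stud's origin.
- bottle: Bystander: lidded bottle, 72 diameter, 130 high, origin under its centre, standing beyond the mixer.
- beaker: Bystander: glass beaker, 72 diameter, 85 high, origin under its centre, standing beyond the mixer.
- tipbox: Bystander: closed pipette tip box, grey with a white lid, 70 (x) x 100 (y) x 50 high, origin under its centre, near the robot.
Mind the look-alikes: they are no part of the job. There is more than one size of the gauge; the one meant has the size given above.

How it is judged:
On the way, in this order (a step that is already met when the one before it is completed fails the run):
1. the isolator is switched off, the gauge not yet lifted (value of joint switch below 0.15 rad and height (world z) of gauge below 0.03 m), for 0.2 s.
2. with the isolator off, the gripped gauge stands upright on the crown, pointer near zero (value of joint switch below 0.15 rad and contact force between gauge and stud above 0.3 N and x of stud_top in the frame of gauge between -0.02 and 0.02 m and y of stud_top in the frame of gauge between -0.025 and 0.025 m and z of stud_top in the frame of gauge between -0.01 and 0.006 m and angle between the x axis of gauge and the x axis of stud, either way round below 0.2 rad and angle between gauge's own z axis and vertical below 0.08 rad and contact force between the fingers and gauge above 1 N), for 0.2 s.
At the end, for the whole second after the job is handed in: Isolator within 0.15 rad of off. Gauge gripped (over 1 N), still; foot on the crown with 0.5 to 20 N, its centre within 25 mm (along) and 20 mm (across) of the crown's middle, dial normal within 0.2 rad of the crown line; pointer within 0.06 rad of the fork's middle, slower than 0.15 rad/s (value of joint switch below 0.15 rad and contact force between gauge and stud between 0.5 and 20 N and x of stud_top in the frame of gauge between -0.02 and 0.02 m and y of stud_top in the frame of gauge between -0.025 and 0.025 m and z of stud_top in the frame of gauge between -0.01 and 0.006 m and angle between the x axis of gauge and the x axis of stud, either way round below 0.2 rad and angle between the z axis of pointer_tip and the z axis of index_mid, either way round below 0.06 rad and velocity of joint pointer between -0.15 and 0.15 rad/s and linear speed of gauge below 0.02 m/s and contact force between the fingers and gauge above 1 N); the arm keeps its last pose, push and grip.
It fails at once if the bottle, beaker or tip box is shifted by more than 30 mm (distance of any of bottle, beaker, tipbox from where it was at the start of the episode above 0.03 m).
It fails at once if the gauge is tipped over (angle between gauge's own z axis and vertical above 0.9 rad).
It also fails if it takes over 67 s, if anything falls off the work surface, if the arm or the gripper's body presses on something with over 40 N, if the wrist force passes 120 N, or if a joint passes its speed limit or range.

## Robot

A 6-joint arm with a two-finger parallel gripper is mounted at the origin on the work surface. World frame = base frame: x ahead of the robot, y to its left, z up, the work surface at z = 0. Lengths are in m, angles in rad, forces in N, time in s.
With the tool pointing down it reaches from about 0.425 to 1.125 m from the base axis. Payload 14.9 kg.
Tool frame: the origin (TCP) lies between the finger pads; the fingertips stand 14 mm ahead of it and the grasp point (between the pads) lies 5 mm behind it (r.finger_overhang is the distance from the TCP to the fingertips, in m); z points along the fingers, y is the direction in which the jaws open and shut (so a half turn about z gives the same grasp; the last joint's range is limited). The gripper opens to 91 mm and grips with 3 to 60 N. Pads are 32 mm wide; open, the fingers measure 118 mm over their backs; the gripper's body (76 mm by 178 mm) begins 60 mm behind the grasp point.
Start: joints at [1.187, 0.379, 1.734, -0, 1.028, -0.033], TCP at [0.241, 0.657, 0.228] pointing down, gripper open.
Joint ranges: [-2.77, 2.77], [-0.74, 2.19], [0, 2.66], [-1.06, 4.2], [0.31, 2.87], [-3.08, 3.08]. Speed limits (rad/s): [1.89, 1.89, 2.39, 3.14, 3.14, 3.14].

## Interface

Orientations are given as [roll, pitch, yaw] about the fixed x, y, z axes, in that order (R = Rz(yaw) Ry(pitch) Rx(roll)).
In Python, from rig import r gives the robot as it stands. The module is installed in compiled form; this text tells all that it offers.
- The arm moves only by the tool send_rows, never from a script. Its argument "rows" is a list of rows, each a list of 2 entries, a list of its own where there are three numbers: the shift along the tool's x, y, z in m, then the turn, a rotation vector about the tool's x, y, z in units of 5 degrees (1.0 is 5 degrees). A call has 1 to 5 rows; each row shifts and turns the commanded pose from where the row before left it, along the tool's axes as they then stand; what a row does not reach is not made up. A row lasts 1/10 s, in which the tool goes at most 50 mm and 8.59 degrees, less where a joint would pass 70% of its speed; a pose out of reach is approached as far as the arm can. A call with a gripper value outside its range is refused whole. "jaw" is the opening, from -1 (shut) to 1 (fully open), so that 0 is half open, set as the call begins (left out, the last holds). The fingers move at their own pace and stop on an object; "force" is the grip in N (left out, the last holds). Time passes only in rows, so rows that do not move let the fingers close. It gives the time, the measured TCP pose, the force and the opening at its end, in the units of the state.
- r.observe(): the state, without advancing time (a new reading comes with each control period).
- r.capture(name): name is "side" or "top"; returns a dict with "image" (420x560x3 uint8, red, green, blue), "mtx" (3x3 intrinsics, pixels), "rvec" (rotation vector, rad) and "tvec" (3), from world to camera coordinates, as OpenCV has them. Camera axes: x right, y down, z forward; pixel columns grow to the right and rows downward; lengths in m; the calibration is good to about 2 mm. A picture is of the moment at which its call begins. There is no depth.
- r.hand_in(): hands the job in, once; it reports no verdict.
The state is a dict: "time_s": time; "qpos": joint angles; "dq": joint speeds; "effort": joint torques, N m; "position": TCP position; "tcp_rot": TCP orientation; "ft_force": force on the tool from outside, world axes, zero at the start; "moment": the same for the moment, N m; "grip_width": finger opening in m.
Only numpy, scipy, OpenCV 4.12 (cv2) and the standard library are available. Lean on these libraries where they do the work, as an engineer would, in place of code of your own. Each camera call takes 0.05 s, during which the arm holds its last target. There are 200 camera calls.

## Working session

There is one attempt and no reset: what is moved stays moved. The work goes in short steps, Python scripts to look and compute and a tool call to move; the robot and the scene stay as the last step left them, time stands still between calls to the robot, and variables do not carry over. Pictures are saved under pics/ and viewed, about 8 in all and at most 12, crops included, and the job is handed in when it is done.

Besides the shell and the picture viewer there is one more tool, called after "Call:" by a JSON object that holds its "method" and its "body". send_rows: Moves the arm, as the interface text tells. Its arguments: {"type":"object","properties":{"rows":{"type":"array"},"jaw":{"type":"number"},"force":{"type":"number"}},"required":["rows"]}

```bash
mkdir -p pics
cat > h.py <<'E'
import numpy as np, cv2
from rig import r
from scipy.spatial.transform import Rotation as R
def cap(n,save=None):
    c=r.capture(n); 
    if save: cv2.imwrite('pics/'+save,cv2.cvtColor(c['image'],cv2.COLOR_RGB2BGR))
    return c
def ray(c,u,v):
    K=c['mtx'];Rm=cv2.Rodrigues(np.array(c['rvec'],float))[0];t=np.array(c['tvec'],float).ravel()
    d=Rm.T@np.linalg.solve(K,[u,v,1.]);o=-Rm.T@t
    return o,d/np.linalg.norm(d)
def onz(c,u,v,z):
    o,d=ray(c,u,v);return o+d*(z-o[2])/d[2]
def proj(c,P):
    return cv2.projectPoints(np.array(P,float).reshape(-1,3),np.array(c['rvec'],float),np.array(c['tvec'],float),np.array(c['mtx']),None)[0].reshape(-1,2)
E
python3 - <<'E'
from h import *
import pickle
cs={n:cap(n,n+'0.png') for n in('top','side')}
pickle.dump(cs,open('c0.pkl','wb'))
for n,c in cs.items(): print(n,ray(c,280,210),np.array(c['mtx']).tolist())
print(r.observe())
E
```

```text
top (array([ 0.44042268, -0.01941685,  1.44328459]), array([ 0.09783022,  0.00157762, -0.99520187])) [[508.1994678284974, 0.0, 281.08283289256957], [0.0, 508.1994678284974, 214.6059856990215], [0.0, 0.0, 1.0]]
side (array([ 0.1221125 , -0.79369436,  0.76207918]), array([ 0.41514461,  0.70782081, -0.57152835])) [[427.1941557300664, 0.0, 280.1164365805554], [0.0, 427.1941557300664, 214.00618253813855], [0.0, 0.0, 1.0]]
{'time_s': 0.1, 'qpos': array([ 1.18670735e+00,  3.79358063e-01,  1.73469921e+00,  1.06776980e-05,
        1.02849133e+00, -3.32871773e-02]), 'dq': array([-0.00043473, -0.00111448, -0.00157333, -0.00068095,  0.00151832,
       -0.0004307 ]), 'effort': array([ 9.11117186e-04, -7.65041399e+01, -4.35295022e+01,  6.51699817e-02,
        3.98390007e-02, -8.48678269e-05]), 'position': array([0.24042788, 0.65706712, 0.22736396]), 'tcp_rot': array([-3.14063754e+00, -4.09503110e-05,  2.79078532e+00]), 'ft_force': array([-0.7762851 , -0.48713655, -0.62699716]), 'moment': array([-0.04025919, -0.02459887,  0.01792965]), 'grip_width': 0.09139239338873222}
```

View pics/top0.png

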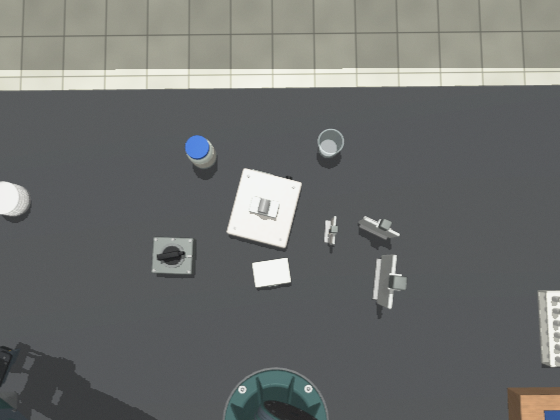

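View pics/side0.png

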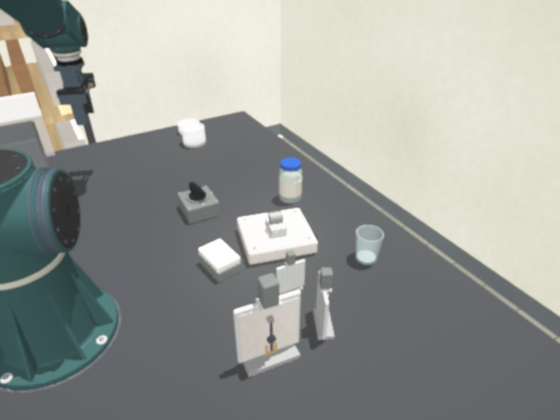

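Run:
```python
from h import *
import pickle
cs=pickle.load(open('c0.pkl','rb'))
t=cs['top']['image'];s=cs['side']['image']
f=lambda im,u,v:cv2.resize(im[v:v+66,u:u+88],None,fx=4.5,fy=4.5,interpolation=cv2.INTER_CUBIC)
m=np.vstack([np.hstack([f(t,130,222),f(t,220,174)]),np.hstack([f(t,335,195),f(s,285,265)])])
cv2.imwrite('pics/m1.png',m[...,::-1]);print(m.shape)
c=cs['top']
for nm,ps in dict(plate=[(361,218),(399,235)],big=[(374,305),(396,257)]).items():
    a=[onz(c,*p,0.12) for p in ps];print(nm,a,np.linalg.norm(a[0]-a[1]))
```

```text
(594, 792, 3)
plate [array([ 0.54716142, -0.22868477,  0.12      ]), array([ 0.50164871, -0.32653344,  0.12      ])] 0.1079155609228781
big [array([ 0.32222187, -0.25651807,  0.12      ]), array([ 0.44464821, -0.31694522,  0.12      ])] 0.1365271053076049
```

View pics/m1.png

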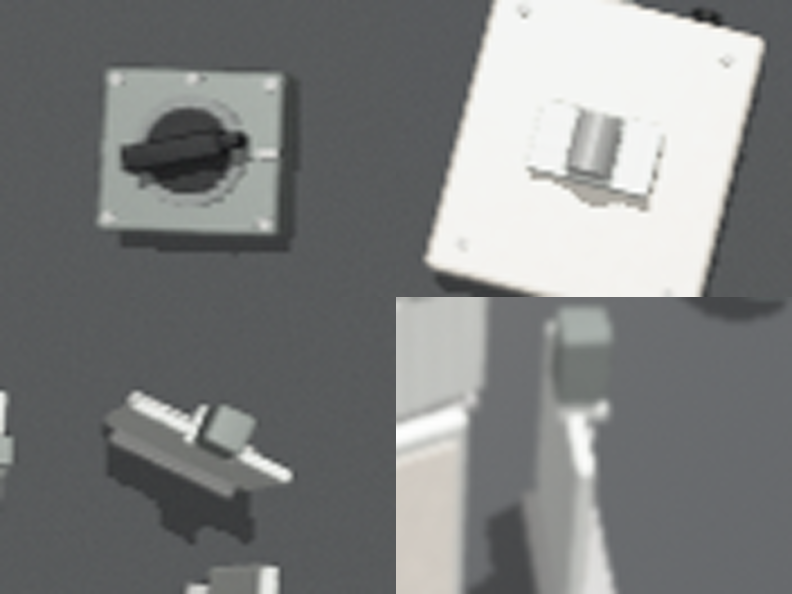

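Run:
```python
from h import *
import pickle
cs=pickle.load(open('c0.pkl','rb'))
c=cs['top'];s=cs['side']
def T(x,y,ox,oy,tx,ty,z):
    return onz(c,ox+(x-tx+.5)/4.5-.5,oy+(y-ty+.5)/4.5-.5,z)
np.set_printoptions(precision=4,suppress=True)
iso=[T(*p,130,222,0,0,.05) for p in[(105,68),(285,72),(277,233),(98,227)]]
C=sum(iso)/4;print('iso',C,[np.linalg.norm(iso[i]-iso[i-1]) for i in range(4)])
d=(iso[0]+iso[1]-iso[2]-iso[3])/2;print('yaw x',np.arctan2(d[1],d[0]))
d=(iso[0]+iso[3]-iso[1]-iso[2])/2;print('yaw y-90',np.arctan2(-d[0],d[1]))
b=[T(*p,130,222,0,0,.089) for p in[(122,157),(247,140)]];print('bar',b,'yaw',np.arctan2(*(b[1]-b[0])[1::-1]))
cr=[T(*p,220,174,396,0,z) for p,z in[((582,106),.086),((624,112),.086),((610,180),.086),((569,175),.086)]]
C=sum(cr)/4;d=(cr[0]+cr[1]-cr[2]-cr[3])/2;print('stud',C,np.arctan2(d[1],d[0]),np.linalg.norm(d))
h=[T(*p,220,174,396,0,.045) for p in[(497,0),(763,38),(427,262)]]
d=h[0]-h[2];e=h[0]-h[1];print('house',h,np.arctan2(d[1],d[0]),np.arctan2(-e[0],e[1]),np.linalg.norm(e))
p=[T(*q,335,195,0,297,.122) for q in[(133,396),(290,476)]]
d=p[0]-p[1];print('plate',p,sum(p)/2,np.arctan2(-d[0],d[1]),np.linalg.norm(d))
q=[T(*q,335,195,0,297,.165) for q in[(218,405),(255,421),(243,455)]];print('post',q,(q[0]+q[2])/2)
print('side proj stud',proj(s,[C[0],C[1],.1]),'post',proj(s,[*((q[0]+q[2])/2)[:2],.165]))
```

```text
iso [0.4574 0.279  0.05  ] [np.float64(0.09632770634473452), np.float64(0.1097630934802368), np.float64(0.09753211776898667), np.float64(0.1085366802323242)]
yaw x -0.03902776798697471
yaw y-90 -0.038744113560161164
bar [array([0.4531, 0.3115, 0.089 ]), array([0.4623, 0.2378, 0.089 ])] yaw -1.4467304092735536
stud [0.5866 0.0253 0.086 ] -0.20170371500662967 0.041869342190518556
house [array([0.6808, 0.0873, 0.045 ]), array([ 0.6552, -0.0768,  0.045 ]), array([0.5191, 0.1308, 0.045 ])] -0.26296494215867505 -0.1544418605444231 0.16609378392895505
plate [array([ 0.5505, -0.2367,  0.122 ]), array([ 0.5031, -0.3263,  0.122 ])] [ 0.5268 -0.2815  0.122 ] -0.48684797523787526 0.10131536665315372
post [array([ 0.5414, -0.2772,  0.165 ]), array([ 0.5321, -0.2976,  0.165 ]), array([ 0.5131, -0.2904,  0.165 ])] [ 0.5273 -0.2838  0.165 ]
side proj stud [[274.9404 211.9433]] post [[324.8523 269.5136]]
```

Run:
```python
from h import *
import pickle
cs=pickle.load(open('c0.pkl','rb'))
s=cs['side']['image']
f=lambda im,u,v:cv2.resize(im[v:v+66,u:u+88],None,fx=4.5,fy=4.5,interpolation=cv2.INTER_CUBIC)
m=np.hstack([f(s,285,255),f(s,232,200)]);cv2.imwrite('pics/m2.png',m[...,::-1])
```

```text
(no output)
```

View pics/m2.png

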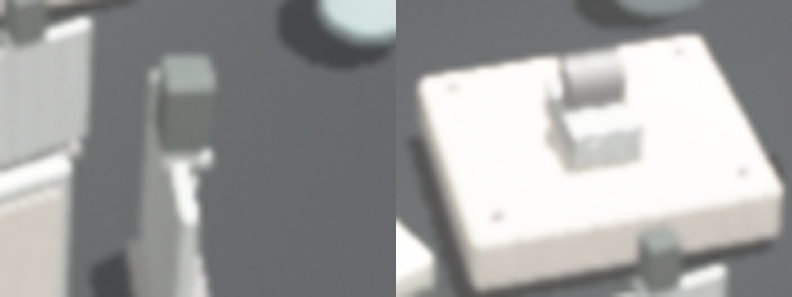

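Call:
{"method": "send_rows", "body": {"rows": [[[-0.03, -0.0255, 0.006], [0, 0, 0]], [[-0.03, -0.0255, 0.006], [0, 0, 0]], [[-0.03, -0.0255, 0.006], [0, 0, 0]], [[-0.03, -0.0255, 0.006], [0, 0, 0]], [[-0.03, -0.0255, 0.006], [0, 0, 0]]], "jaw": 1}}

```text
time_s: 0.6
position: [0.338, 0.4845, 0.1975]
tcp_rot: [-3.141, -0.0, 2.791]
ft_force: [0.5, -0.3, 0.1]
grip_width: 0.0913
```

Call:
{"method": "send_rows", "body": {"rows": [[[-0.03, -0.0255, 0.006], [0, 0, 0]], [[-0.03, -0.0255, 0.006], [0, 0, 0]], [[-0.03, -0.0255, 0.006], [0, 0, 0]], [[-0.03, -0.0255, 0.006], [0, 0, 0]], [[-0.03, -0.0255, 0.006], [0, 0, 0]]]}}

```text
time_s: 1.1
position: [0.4351, 0.3133, 0.1676]
tcp_rot: [-3.142, -0.0, 2.791]
ft_force: [0.3, 0.5, -0.2]
grip_width: 0.0913
```

Call:
{"method": "send_rows", "body": {"rows": [[[-0.03, -0.0255, 0.006], [0, 0, 0]], [[0, 0, 0], [0, 0, 1.56]], [[0, 0, 0], [0, 0, 1.56]], [[0, 0, 0], [0, 0, 1.56]], [[0, 0, 0], [0, 0, 1.56]]]}}

```text
time_s: 1.6
position: [0.454, 0.2803, 0.1617]
tcp_rot: [-3.141, -0.0, 2.24]
ft_force: [-1.1, 1.0, 0.3]
grip_width: 0.0915
```

Call:
{"method": "send_rows", "body": {"rows": [[[0, 0, 0], [0, 0, 1.56]], [[0, 0, 0], [0, 0, 1.56]], [[0, 0, 0], [0, 0, 1.56]], [[0, 0, 0], [0, 0, 1.56]], [[0, 0, 0], [0, 0, 0]]]}}

```text
time_s: 2.1
position: [0.4539, 0.2805, 0.1617]
tcp_rot: [-3.141, 0.0, 1.7]
ft_force: [0.4, 0.0, 0.9]
grip_width: 0.0917
```

```bash
cat >> h.py <<'E'
def go(p,rot):
    o=r.observe();A=R.from_euler('xyz',o['tcp_rot']);B=R.from_euler('xyz',rot)
    np.set_printoptions(precision=4,suppress=True)
    print('t',o['time_s'],'pos',o['position'],o['tcp_rot'],'q',o['qpos'],'f',o['ft_force'],'w',o['grip_width'])
    print('shift',A.inv().apply(np.array(p)-o['position']),'turn',np.degrees((A.inv()*B).as_rotvec())/5)
E
python3 -c "
from h import *
go([.4574,.279,.077],[np.pi,0,1.70])"
```

```text
t 2.1 pos [0.4539 0.2805 0.1617] [-3.1412  0.0002  1.6995] q [ 0.5098  0.2145  2.1011 -0.      0.8264  0.3811] f [0.3789 0.0028 0.8688] w 0.09167193348419449
shift [-0.0019  0.0033  0.0847] turn [-0.004   0.0018 -0.0055]
```

Call:
{"method": "send_rows", "body": {"rows": [[[-0.002, 0.0035, 0.028], [0, 0, 0]], [[0, 0, 0.028], [0, 0, 0]], [[0, 0, 0.018], [0, 0, 0]], [[0, 0, 0.011], [0, 0, 0]], [[0, 0, 0], [0, 0, 0]]]}}

```text
time_s: 2.6
position: [0.4571, 0.2786, 0.0758]
tcp_rot: [-3.14, 0.001, 1.704]
ft_force: [-0.4, -0.3, 0.5]
grip_width: 0.0913
```

Call:
{"method": "send_rows", "body": {"rows": [[[0, 0, 0], [0, 0, 0]], [[0, 0, 0], [0, 0, 0]], [[0, 0, 0], [0, 0, 0]], [[0, 0, 0], [0, 0, 0]], [[0, 0, 0], [0, 0, 0]]], "jaw": -1, "force": 30}}

```text
time_s: 3.1
position: [0.4579, 0.2791, 0.0773]
tcp_rot: [3.141, -0.0, 1.702]
ft_force: [0.4, 0.2, 0.6]
grip_width: 0.0541
```

Call:
{"method": "send_rows", "body": {"rows": [[[0, 0, 0], [0, 0, 0]], [[0, 0, 0], [0, 0, 0]], [[0, 0, 0], [0, 0, 0]], [[0, 0, 0], [0, 0, 0]], [[0, 0, 0], [0, 0, 0]]]}}

```text
time_s: 3.6
position: [0.4578, 0.279, 0.0769]
tcp_rot: [3.142, 0.0, 1.702]
ft_force: [-0.2, -1.5, -1.0]
grip_width: 0.0158
```

Gripped the 16 mm bar; now turn it anticlockwise to the stop.

Call:
{"method": "send_rows", "body": {"rows": [[[0, 0, 0], [0, 0, -1.1]], [[0, 0, 0], [0, 0, -1.1]], [[0, 0, 0], [0, 0, -1.1]], [[0, 0, 0], [0, 0, -1.1]], [[0, 0, 0], [0, 0, -1.1]]]}}

```text
time_s: 4.1
position: [0.4574, 0.2789, 0.0769]
tcp_rot: [-3.141, -0.0, 2.185]
ft_force: [-2.2, -1.2, 4.1]
grip_width: 0.0159
```

Call:
{"method": "send_rows", "body": {"rows": [[[0, 0, 0], [0, 0, -1.1]], [[0, 0, 0], [0, 0, -1.1]], [[0, 0, 0], [0, 0, -1.1]], [[0, 0, 0], [0, 0, -1.1]], [[0, 0, 0], [0, 0, -1.1]]]}}

```text
time_s: 4.6
position: [0.4571, 0.2785, 0.0769]
tcp_rot: [-3.14, -0.001, 2.666]
ft_force: [-4.4, -4.8, 6.2]
grip_width: 0.0157
```

Call:
{"method": "send_rows", "body": {"rows": [[[0, 0, 0], [0, 0, -1.1]], [[0, 0, 0], [0, 0, -1.1]], [[0, 0, 0], [0, 0, -1.1]], [[0, 0, 0], [0, 0, -1.1]], [[0, 0, 0], [0, 0, -0.9]]]}}

```text
time_s: 5.1
position: [0.457, 0.2782, 0.0768]
tcp_rot: [-3.14, -0.002, 3.128]
ft_force: [-4.8, -9.1, 8.2]
grip_width: 0.0159
```

Call:
{"method": "send_rows", "body": {"rows": [[[0, 0, 0], [0, 0, 0]], [[0, 0, 0], [0, 0, 0]], [[0, 0, 0], [0, 0, 0]]]}}

```text
time_s: 5.4
position: [0.4569, 0.2782, 0.0768]
tcp_rot: [-3.14, -0.002, 3.123]
ft_force: [-4.3, -8.9, 9.8]
grip_width: 0.0162
```

```bash
python3 -c "
from h import *
o=r.observe();print(o['moment'],o['tcp_rot'],o['ft_force'])"
```

```text
[-1.52979793  0.77182511 -0.90982595] [-3.14016420e+00 -2.31060411e-03  3.12271409e+00] [-4.29396468 -8.88901809  9.80293467]
```

Call:
{"method": "send_rows", "body": {"rows": [[[0, 0, 0], [0, 0, 0]], [[0, 0, 0], [0, 0, 0]], [[0, 0, 0], [0, 0, 0]], [[0, 0, 0], [0, 0, 0]], [[0, 0, 0], [0, 0, 0]]], "jaw": 1}}

```text
time_s: 5.9
position: [0.4579, 0.2791, 0.0769]
tcp_rot: [3.142, 0.0, 3.124]
ft_force: [0.1, -0.0, -0.6]
grip_width: 0.0529
```

Call:
{"method": "send_rows", "body": {"rows": [[[0, 0, -0.03], [0, 0, 0]], [[0, 0, -0.04], [0, 0, 0]], [[0, 0, -0.04], [0, 0, 0]], [[0, 0, -0.04], [0, 0, 0]], [[0, 0, -0.01], [0, 0, 0]]]}}

```text
time_s: 6.4
position: [0.4594, 0.28, 0.2413]
tcp_rot: [3.139, 0.005, 3.124]
ft_force: [0.2, -0.7, 0.6]
grip_width: 0.0904
```

Call:
{"method": "send_rows", "body": {"rows": [[[-0.006, -0.04, 0], [0, 0, 0]], [[-0.006, -0.04, 0], [0, 0, 0]], [[-0.006, -0.04, 0], [0, 0, 0]], [[-0.006, -0.04, 0], [0, 0, 0]], [[-0.006, -0.04, 0], [0, 0, 0]]]}}

```text
time_s: 6.9
position: [0.484, 0.077, 0.2364]
tcp_rot: [-3.142, -0.0, 3.124]
ft_force: [0.8, -0.4, 0.0]
grip_width: 0.0912
```

Call:
{"method": "send_rows", "body": {"rows": [[[-0.006, -0.04, 0], [0, 0, 0]], [[-0.006, -0.04, 0], [0, 0, 0]], [[-0.006, -0.04, 0], [0, 0, 0]], [[-0.006, -0.04, 0], [0, 0, 0]], [[0, 0, 0], [0, 0, 1.3]]]}}

```text
time_s: 7.4
position: [0.5058, -0.0853, 0.2364]
tcp_rot: [-3.141, -0.0, 3.008]
ft_force: [-0.3, 0.7, -0.1]
grip_width: 0.0912
```

Call:
{"method": "send_rows", "body": {"rows": [[[0, 0, 0], [0, 0, 1.3]], [[0, 0, 0], [0, 0, 1.3]], [[0, 0, 0], [0, 0, 1.3]], [[0, 0, 0], [0, 0, 0]]]}}

```text
time_s: 7.8
position: [0.5052, -0.0818, 0.2363]
tcp_rot: [-3.141, -0.001, 2.669]
ft_force: [-0.6, -0.1, -0.4]
grip_width: 0.0913
```

Run:
```python
from h import *
t=cap('top')['image'];s=cap('side')['image']
f=lambda im,u,v:cv2.resize(im[v:v+66,u:u+88],None,fx=4.5,fy=4.5,interpolation=cv2.INTER_CUBIC)
m=np.vstack([np.hstack([f(t,130,222),f(t,335,195)]),np.hstack([f(t,225,150),f(s,285,255)])])
cv2.imwrite('pics/m3.png',m[...,::-1])
go([.527,-.283,.141],[np.pi,0,2.66])
```

```text
t 7.9 pos [ 0.5053 -0.0818  0.2365] [-3.1414 -0.0006  2.6738] q [-0.206   0.068   2.1054 -0.      0.9688 -1.309 ] f [ 0.174  -0.0464  0.3438] w 0.09135947574684349
shift [-0.1102 -0.1698  0.0954] turn [-0.0022 -0.0068  0.1578]
```

View pics/m3.png

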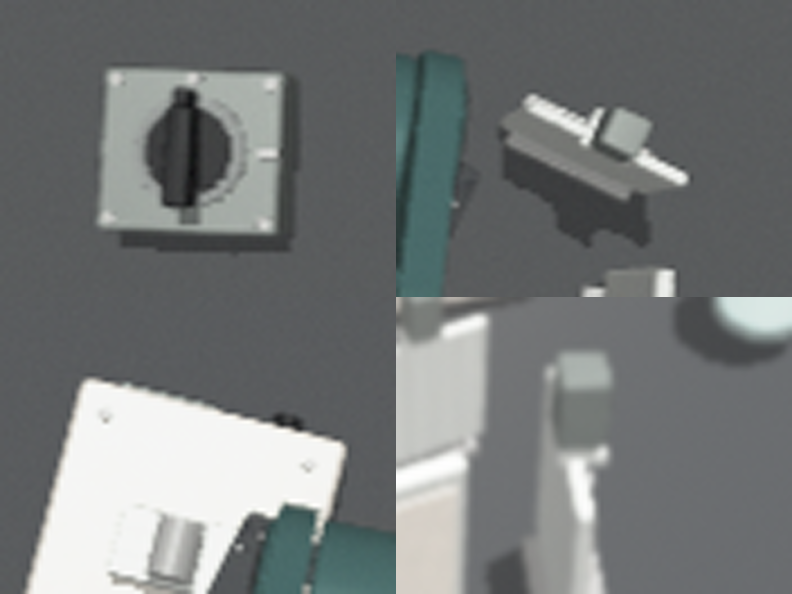

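Call:
{"method": "send_rows", "body": {"rows": [[[-0.022, -0.034, 0], [0, 0, 0]], [[-0.022, -0.034, 0], [0, 0, 0]], [[-0.022, -0.034, 0], [0, 0, 0]], [[-0.022, -0.034, 0], [0, 0, 0]], [[-0.022, -0.034, 0], [0, 0, 0.15]]]}}

```text
time_s: 8.4
position: [0.5263, -0.2849, 0.2367]
tcp_rot: [3.142, -0.0, 2.661]
ft_force: [0.0, 0.5, -0.2]
grip_width: 0.0912
```

Call:
{"method": "send_rows", "body": {"rows": [[[0, 0, 0.03], [0, 0, 0]], [[0, 0, 0.03], [0, 0, 0]], [[0, 0, 0.02], [0, 0, 0]], [[0, 0, 0.01], [0, 0, 0]], [[0, 0, 0], [0, 0, 0]]]}}

```text
time_s: 8.9
position: [0.5258, -0.2829, 0.1458]
tcp_rot: [3.142, -0.002, 2.659]
ft_force: [-0.3, 0.3, 1.1]
grip_width: 0.0915
```

Run:
```python
from h import *
t=cap('top');s=cap('side')
f=lambda im,u,v:cv2.resize(im[v:v+66,u:u+88],None,fx=4.5,fy=4.5,interpolation=cv2.INTER_CUBIC)
m=np.hstack([f(t['image'],335,195),f(s['image'],285,235)])
cv2.imwrite('pics/m4.png',m[...,::-1])
go([.527,-.283,.141],[np.pi,0,2.66])
```

```text
t 9.0 pos [ 0.5268 -0.2834  0.1477] [-3.1415  0.0008  2.6584] q [-0.5325  0.3299  1.9784 -0.      0.8325 -1.6201] f [ 0.1419 -0.233  -0.4308] w 0.09132481672074341
shift [0.     0.0004 0.0067] turn [-0.0006  0.009  -0.0179]
```

View pics/m4.png

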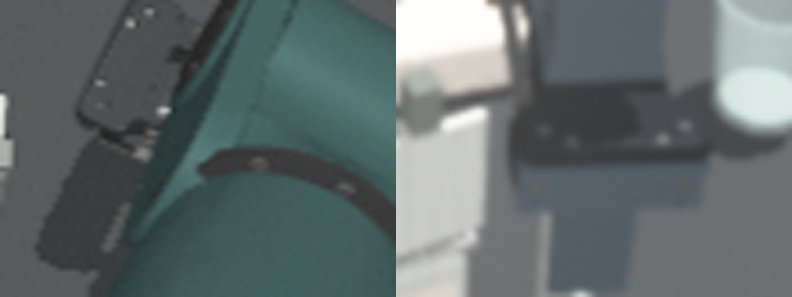

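Call:
{"method": "send_rows", "body": {"rows": [[[0, 0, 0.006], [0, 0, 0]], [[0, 0, 0], [0, 0, 0]], [[0, 0, 0], [0, 0, 0]], [[0, 0, 0], [0, 0, 0]], [[0, 0, 0], [0, 0, 0]]], "jaw": -1, "force": 40}}

```text
time_s: 9.5
position: [0.5265, -0.2833, 0.1412]
tcp_rot: [-3.142, 0.0, 2.657]
ft_force: [0.2, 0.4, -0.9]
grip_width: 0.054
```

Call:
{"method": "send_rows", "body": {"rows": [[[0, 0, 0], [0, 0, 0]], [[0, 0, 0], [0, 0, 0]], [[0, 0, 0], [0, 0, 0]], [[0, 0, 0], [0, 0, 0]], [[0, 0, 0], [0, 0, 0]]]}}

```text
time_s: 10.0
position: [0.5262, -0.2832, 0.1408]
tcp_rot: [-3.142, -0.0, 2.657]
ft_force: [-0.5, -0.3, -2.5]
grip_width: 0.0238
```

Run:
```python
from h import *
go([.527,-.283,.141],[np.pi,0,2.66])
```

```text
t 10.0 pos [ 0.5262 -0.2832  0.1408] [-3.1416 -0.0004  2.6573] q [-0.5327  0.3397  1.981  -0.      0.8212 -1.6192] f [-0.5119 -0.34   -2.5147] w 0.023759524059593275
shift [-0.0006  0.0005 -0.0002] turn [-0.     -0.0041 -0.0311]
```

Call:
{"method": "send_rows", "body": {"rows": [[[0, 0, -0.02], [0, 0, 0]], [[0, 0, -0.035], [0, 0, 0]], [[0, 0, -0.04], [0, 0, 0]], [[0, 0, -0.04], [0, 0, 0]], [[0, 0, -0.04], [0, 0, 0]]]}}

```text
time_s: 10.5
position: [0.5259, -0.283, 0.3172]
tcp_rot: [3.142, -0.001, 2.657]
ft_force: [0.7, 0.4, -3.2]
grip_width: 0.0241
```

Call:
{"method": "send_rows", "body": {"rows": [[[0, 0, -0.04], [0, 0, 0]], [[0, 0, -0.025], [0, 0, 0]], [[0, 0, 0], [0, 0, 0.8]], [[0, 0, 0], [0, 0, 1.4]], [[0, 0, 0], [0, 0, 1.4]]]}}

```text
time_s: 11.0
position: [0.5261, -0.2831, 0.3807]
tcp_rot: [-3.142, -0.0, 2.338]
ft_force: [0.0, -0.8, -3.3]
grip_width: 0.0237
```

Call:
{"method": "send_rows", "body": {"rows": [[[0, 0, 0], [0, 0, 1.4]], [[0, 0, 0], [0, 0, 1.4]], [[0, 0, 0], [0, 0, 1.4]], [[0, 0, 0], [0, 0, 1.4]], [[0, 0, 0], [0, 0, 1.4]]]}}

```text
time_s: 11.5
position: [0.5261, -0.2831, 0.3805]
tcp_rot: [-3.141, -0.001, 1.727]
ft_force: [-0.4, -0.1, -2.6]
grip_width: 0.024
```

Call:
{"method": "send_rows", "body": {"rows": [[[0, 0, 0], [0, 0, 1.4]], [[0, 0, 0], [0, 0, 1.4]], [[0, 0, 0], [0, 0, 1.4]], [[0, 0, 0], [0, 0, 1.4]], [[0, 0, 0], [0, 0, 1.4]]]}}

```text
time_s: 12.0
position: [0.5261, -0.2831, 0.3805]
tcp_rot: [-3.141, -0.0, 1.116]
ft_force: [-0.6, 0.8, -3.2]
grip_width: 0.024
```

Call:
{"method": "send_rows", "body": {"rows": [[[0, 0, 0], [0, 0, 1.4]], [[0, 0, 0], [0, 0, 1.2]], [[0, 0, 0], [0, 0, 0]], [[0, 0, 0], [0, 0, 0]], [[0, 0, 0], [0, 0, 0]]]}}

```text
time_s: 12.5
position: [0.5263, -0.2832, 0.3808]
tcp_rot: [-3.141, 0.0, 0.897]
ft_force: [0.0, 0.1, -2.8]
grip_width: 0.0241
```

Call:
{"method": "send_rows", "body": {"rows": [[[0, 0, 0], [0, 0, 0]], [[0, 0, 0], [0, 0, 0]], [[0, 0, 0], [0, 0, 0]], [[0, 0, 0], [0, 0, 0]], [[0, 0, 0], [0, 0, 0]]]}}

```text
time_s: 13.0
position: [0.5264, -0.2833, 0.381]
tcp_rot: [3.142, -0.0, 0.895]
ft_force: [0.3, -1.0, -2.8]
grip_width: 0.024
```

Run:
```python
from h import *
import pickle
c=cap('side');o=r.observe()
pickle.dump((c,o),open('c5.pkl','wb'))
A=R.from_euler('xyz',o['tcp_rot'])
p=o['position']
# gauge pose: x=-tool x, y=+tool y, z=-tool z ; origin
G=np.column_stack([-A.as_matrix()[:,0],A.as_matrix()[:,1],-A.as_matrix()[:,2]])
org=p-G@[-.002,0,.1408]
print(o['tcp_rot'],p,o['ft_force'],o['grip_width'])
pp=proj(c,[org+G@q for q in([5e-3,0,.092],[5e-3,0,.026],[0,.042,0],[0,-.042,0])]);print(pp)
u,v=(pp[:2].mean(0)).astype(int)
a=c['image'][v-50:v+50,u-65:u+65];print('org',u-65,v-50)
cv2.imwrite('pics/m5.png',cv2.resize(a,None,fx=6,fy=6,interpolation=cv2.INTER_CUBIC)[...,::-1])
```

```text
[3.14152308e+00 1.14715948e-05 8.94607536e-01] [ 0.526373   -0.28327794  0.38095364] [ 0.23957083  0.38208841 -2.99811671] 0.023358220808766084
[[329.69922068 203.4555831 ]
 [327.35084476 232.42776909]
 [348.52844591 243.47837571]
 [305.00110027 239.50190217]]
org 263 167
```

View pics/m5.png

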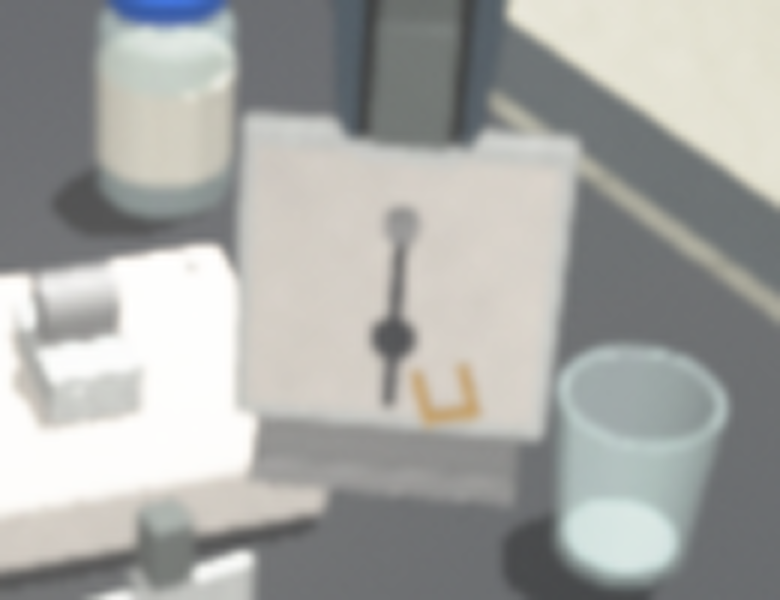

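Run:
```python
from h import *
import pickle
c,o=pickle.load(open('c5.pkl','rb'))
M=R.from_euler('xyz',o['tcp_rot']).as_matrix()
G=np.column_stack([-M[:,0],M[:,1],-M[:,2]]);org=o['position']-G@[-.002,0,.1408]
P0=org+G@[.005,0,.092]
for q in[(401,222),(388,404),(419,372),(465,368),(428,415),(475,412),(442,370),(452,413)]:
    s,d=ray(c,263+(q[0]+.5)/6-.5,167+(q[1]+.5)/6-.5)
    x=s+d*np.dot(G[:,0],P0-s)/np.dot(G[:,0],d);l=G.T@(x-P0)
    if q==(401,222): off=l
    m=l-off;print(q,l*1000,'ang',np.arctan2(m[1],-m[2]),'r',np.hypot(*m[1:]))
```

```text
(401, 222) [ 7.38743112e-14 -4.85440560e-01 -3.24760134e-01] ang 3.141592653589793 r 0.0
(388, 404) [ 2.27236693e-14  3.72237574e-02 -6.95652674e+01] ang 0.0075483905414506615 r 0.06924247990499494
(419, 372) [-2.54075721e-14  8.82125778e+00 -5.58912060e+01] ang 0.16594745148452508 r 0.05634043428795996
(465, 368) [-1.59650240e-15  2.28469729e+01 -5.27761127e+01] ang 0.4185538551171682 r 0.05740684544780895
(428, 415) [ 1.00789868e-13  1.28274186e+01 -7.25209175e+01] ang 0.18235005610202157 r 0.07341333232945114
(475, 412) [ 4.43952807e-14  2.73377709e+01 -6.96583284e+01] ang 0.3816222224282149 r 0.0747079298986179
(442, 370) [ 6.39651643e-14  1.58493135e+01 -5.43302838e+01] ang 0.29371627327496697 r 0.056421811216628495
(452, 413) [ 1.12789481e-13  2.02375992e+01 -7.08702015e+01] ang 0.2857171601459473 r 0.0735262107579244
```

Call:
{"method": "send_rows", "body": {"rows": [[[0, 0, 0], [0, 0, 0.9]], [[0, 0, 0], [0, 0, 1.4]], [[0, 0, 0], [0, 0, 1.4]], [[0, 0, 0], [0, 0, 1.4]], [[0, 0, 0], [0, 0, 1.4]]]}}

```text
time_s: 13.55
position: [0.5264, -0.2833, 0.381]
tcp_rot: [3.142, 0.0, 0.322]
ft_force: [-0.4, 0.2, -2.9]
grip_width: 0.0239
```

Call:
{"method": "send_rows", "body": {"rows": [[[0, 0, 0], [0, 0, 1.4]], [[0, 0, 0], [0, 0, 1.4]], [[0, 0, 0], [0, 0, 1.4]], [[0, 0, 0], [0, 0, 1.4]], [[0, 0, 0], [0, 0, 1.0]]]}}

```text
time_s: 14.05
position: [0.5264, -0.2833, 0.3809]
tcp_rot: [3.142, -0.0, -0.253]
ft_force: [-0.2, 0.1, -2.8]
grip_width: 0.024
```

Call:
{"method": "send_rows", "body": {"rows": [[[-0.001, -0.02, 0], [0, 0, 0]], [[-0.002, -0.03, 0], [0, 0, 0]], [[-0.002, -0.03, 0], [0, 0, 0]], [[-0.002, -0.03, 0], [0, 0, 0]], [[-0.002, -0.03, 0], [0, 0, 0]]]}}

```text
time_s: 14.55
position: [0.5522, -0.1442, 0.381]
tcp_rot: [3.142, -0.0, -0.249]
ft_force: [-0.3, -0.9, -2.3]
grip_width: 0.024
```

Call:
{"method": "send_rows", "body": {"rows": [[[-0.002, -0.03, 0], [0, 0, 0]], [[-0.002, -0.03, 0], [0, 0, 0]], [[-0.002, -0.03, 0], [0, 0, 0]], [[-0.002, -0.03, 0], [0, 0, 0]], [[-0.001, -0.03, 0], [0, 0, 0]]]}}

```text
time_s: 15.05
position: [0.5803, 0.0035, 0.3811]
tcp_rot: [-3.142, -0.0, -0.249]
ft_force: [0.3, -0.9, -4.3]
grip_width: 0.0238
```

Call:
{"method": "send_rows", "body": {"rows": [[[0, -0.02, 0.01], [0, 0, 0]], [[0, 0, 0.02], [0, 0, 0]], [[0, 0, 0.03], [0, 0, 0]], [[0, 0, 0.02], [0, 0, 0]], [[0, 0, 0], [0, 0, 0]]]}}

```text
time_s: 15.55
position: [0.5838, 0.0217, 0.2982]
tcp_rot: [3.14, 0.004, -0.249]
ft_force: [0.9, -0.4, -3.7]
grip_width: 0.0237
```

Run:
```python
from h import *
go([.5885,.0248,.262],[np.pi,0,-.25])
```

```text
t 15.55 pos [0.5838 0.0217 0.2982] [ 3.1405  0.0044 -0.2485] q [-0.0027  0.1204  1.9234 -0.      1.1023  1.8166] f [ 0.947  -0.3513 -3.6929] w 0.02367770006499627
shift [ 0.004  -0.0042  0.0362] turn [0.013  0.0502 0.0169]
```

Call:
{"method": "send_rows", "body": {"rows": [[[0.004, -0.004, 0.012], [0, 0, 0]], [[0, 0, 0.012], [0, 0, 0]], [[0, 0, 0.012], [0, 0, 0]], [[0, 0, 0.006], [0, 0, 0]], [[0, 0, 0], [0, 0, 0]]]}}

```text
time_s: 16.05
position: [0.5896, 0.0245, 0.2579]
tcp_rot: [3.141, 0.002, -0.249]
ft_force: [-0.1, 0.2, -2.9]
grip_width: 0.0236
```

Call:
{"method": "send_rows", "body": {"rows": [[[0, 0, 0], [0, 0, 0]], [[0, 0, 0], [0, 0, 0]], [[0, 0, 0], [0, 0, 0]]]}}

```text
time_s: 16.35
position: [0.5903, 0.0245, 0.2595]
tcp_rot: [-3.141, -0.001, -0.249]
ft_force: [0.1, 0.3, -2.9]
grip_width: 0.0241
```

Run:
```python
from h import *
go([.5885,.0248,.242],[np.pi,0,-.25])
c=cap('side');a=c['image'][130:260,200:360]
cv2.imwrite('pics/m6.png',cv2.resize(a,None,fx=5,fy=4.6,interpolation=cv2.INTER_CUBIC)[...,::-1])
```

```text
t 16.35 pos [0.5903 0.0245 0.2595] [-3.1414 -0.0008 -0.2486] q [ 0.0021  0.1713  1.9407 -0.      1.0287  1.8215] f [ 0.103   0.2717 -2.91  ] w 0.024143136598251954
shift [-0.0018  0.0002  0.0175] turn [-0.0019 -0.0093  0.0156]
```

View pics/m6.png

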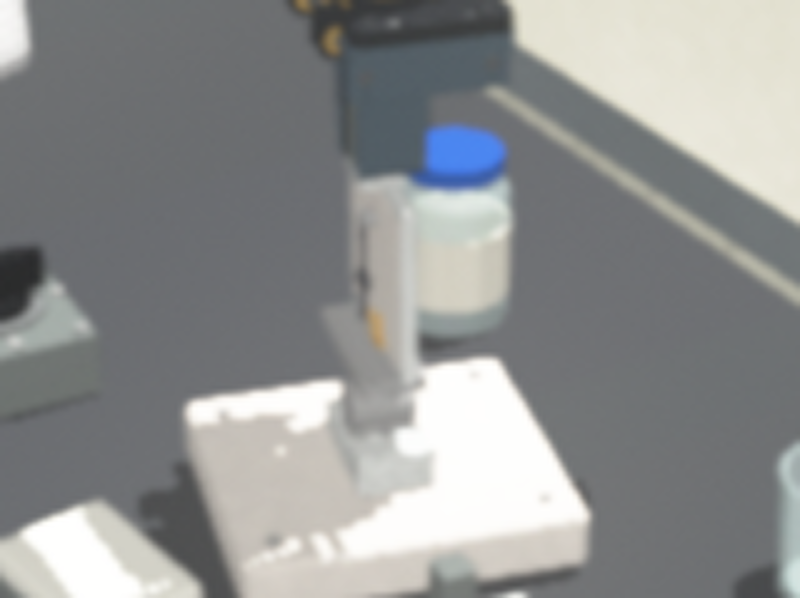

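Call:
{"method": "send_rows", "body": {"rows": [[[-0.001, 0, 0.006], [0, 0, 0]], [[0, 0, 0.006], [0, 0, 0]], [[0, 0, 0.005], [0, 0, 0]], [[0, 0, 0], [0, 0, 0]], [[0, 0, 0], [0, 0, 0]]]}}

```text
time_s: 16.9
position: [0.5891, 0.0248, 0.2417]
tcp_rot: [3.141, 0.0, -0.249]
ft_force: [0.2, 0.0, -2.1]
grip_width: 0.0238
```

Call:
{"method": "send_rows", "body": {"rows": [[[0, 0, 0.001], [0, 0, 0]], [[0, 0, 0], [0, 0, 0]], [[0, 0, 0.001], [0, 0, 0]], [[0, 0, 0], [0, 0, 0]], [[0, 0, 0], [0, 0, 0]]]}}

```text
time_s: 17.4
position: [0.5892, 0.0248, 0.2401]
tcp_rot: [-3.142, -0.0, -0.249]
ft_force: [0.4, 1.0, -2.2]
grip_width: 0.0235
```

Call:
{"method": "send_rows", "body": {"rows": [[[0, 0, 0.001], [0, 0, 0]], [[0, 0, 0], [0, 0, 0]], [[0, 0, 0], [0, 0, 0]]]}}

```text
time_s: 17.7
position: [0.5892, 0.0248, 0.2391]
tcp_rot: [-3.142, -0.0, -0.249]
ft_force: [-0.3, 0.5, -0.1]
grip_width: 0.0235
```

Call:
{"method": "send_rows", "body": {"rows": [[[0, 0, 0.001], [0, 0, 0]], [[0, 0, 0], [0, 0, 0]], [[0, 0, 0], [0, 0, 0]], [[0, 0, 0], [0, 0, 0]], [[0, 0, 0], [0, 0, 0]]]}}

```text
time_s: 18.2
position: [0.5892, 0.0248, 0.238]
tcp_rot: [-3.142, -0.0, -0.249]
ft_force: [-0.0, -0.8, 1.9]
grip_width: 0.024
```

Run:
```python
from h import *
o=r.observe();print(o['ft_force'],o['position'],o['moment'])
# rock plan: gauge foot line contact point stays; tilt th lowers gauge +y (= tool y) end
A=R.from_euler('xyz',o['tcp_rot']).as_matrix()
L=.1408; th=.285; n=14
# roll foot on crown (rho=14mm): tool turn about tool x
for sgn in(1,-1):
    B=A@R.from_rotvec([sgn*th,0,0]).as_matrix();print(sgn,'tool y z-comp',B[2,1],'tool z',B[:,2])
```

```text
[-0.0287555  -0.8242411   1.87403595] [0.58918736 0.0247618  0.23801451] [-0.03023023  0.2055197  -0.04222382]
1 tool y z-comp -0.281209626187259 tool z [ 0.06943656  0.27250224 -0.95964634]
-1 tool y z-comp 0.28110526024272864 tool z [-0.06897649 -0.2725114  -0.95967691]
```

Call:
{"method": "send_rows", "body": {"rows": [[[0, 0.00287, 0], [0.233, 0, 0]], [[0, 0.00287, 0], [0.233, 0, 0]], [[0, 0.00287, 0], [0.233, 0, 0]], [[0, 0.00287, 0], [0.233, 0, 0]], [[0, 0.00287, 0], [0.233, 0, 0]]]}}

```text
time_s: 18.7
position: [0.5856, 0.0106, 0.2374]
tcp_rot: [-3.038, -0.0, -0.249]
ft_force: [-0.3, 1.3, 2.5]
grip_width: 0.0237
```

Call:
{"method": "send_rows", "body": {"rows": [[[0, 0.00287, 0], [0.233, 0, 0]], [[0, 0, 0], [0, 0, 0]], [[0, 0, 0], [0, 0, 0]]]}}

```text
time_s: 19.0
position: [0.5849, 0.0079, 0.2371]
tcp_rot: [-3.02, 0.0, -0.249]
ft_force: [-0.9, 0.5, 1.7]
grip_width: 0.0236
```

Rocking goes as planned; continue.

Call:
{"method": "send_rows", "body": {"rows": [[[0, 0.00287, 0], [0.233, 0, 0]], [[0, 0.00287, 0], [0.233, 0, 0]], [[0, 0.00287, 0], [0.233, 0, 0]], [[0, 0.00287, 0], [0.233, 0, 0]], [[0, 0.00287, 0], [0.233, 0, 0]]]}}

```text
time_s: 19.5
position: [0.5813, -0.0059, 0.2347]
tcp_rot: [-2.916, -0.0, -0.249]
ft_force: [-0.3, -1.1, 2.9]
grip_width: 0.0236
```

Call:
{"method": "send_rows", "body": {"rows": [[[0, 0.00287, 0], [0.233, 0, 0]], [[0, 0.00287, 0], [0.233, 0, 0]], [[0, 0.00287, 0], [0.233, 0, 0]], [[0, 0, 0], [0, 0, 0]], [[0, 0, 0], [0, 0, 0]]]}}

```text
time_s: 20.0
position: [0.5794, -0.0138, 0.2327]
tcp_rot: [-2.857, 0.0, -0.249]
ft_force: [-0.6, -1.7, 2.3]
grip_width: 0.0234
```

Call:
{"method": "send_rows", "body": {"rows": [[[0, 0, 0], [0, 0, 0]], [[0, 0, 0], [0, 0, 0]], [[0, 0, 0], [0, 0, 0]], [[0, 0, 0], [0, 0, 0]], [[0, 0, 0], [0, 0, 0]]]}}

```text
time_s: 20.5
position: [0.5793, -0.0137, 0.2326]
tcp_rot: [-2.857, -0.0, -0.249]
ft_force: [-0.7, -2.3, 2.0]
grip_width: 0.024
```

Call:
{"method": "send_rows", "body": {"rows": [[[0, 0, 0], [0, 0, 0]], [[0, 0, 0], [0, 0, 0]], [[0, 0, 0], [0, 0, 0]], [[0, 0, 0], [0, 0, 0]], [[0, 0, 0], [0, 0, 0]]]}}

```text
time_s: 21.0
position: [0.5794, -0.0137, 0.2327]
tcp_rot: [-2.857, -0.0, -0.249]
ft_force: [0.8, -3.0, 2.9]
grip_width: 0.0238
```

Run:
```python
from h import *
import pickle
c=cap('side');o=r.observe();pickle.dump((c,o),open('c7.pkl','wb'))
M=R.from_euler('xyz',o['tcp_rot']).as_matrix()
G=np.column_stack([-M[:,0],M[:,1],-M[:,2]]);org=o['position']-G@[-.002,0,.1408]
print(o['position'],o['tcp_rot'],o['ft_force'],o['moment'],'foot',org)
pp=proj(c,[org+G@q for q in([.005,0,.092],[.005,.066*np.sin(.285),.092-.066*np.cos(.285)])]);
u,v=pp.mean(0).astype(int);print(pp,u-25,v-25)
a=c['image'][v-25:v+35,u-30:u+30]
cv2.imwrite('pics/m7.png',cv2.resize(a,None,fx=10,fy=10,interpolation=cv2.INTER_CUBIC)[...,::-1])
```

```text
[ 0.57932833 -0.01370737  0.2326498 ] [-2.85693641e+00 -9.52676500e-06 -2.48687869e-01] [-0.60948228 -1.99676907  2.72324085] [-0.70577343  0.24216631 -0.0886681 ] foot [0.58712331 0.02510868 0.09751582]
[[275.74415693 190.11566956]
 [275.89418518 211.49231969]] 250 175
```

View pics/m7.png

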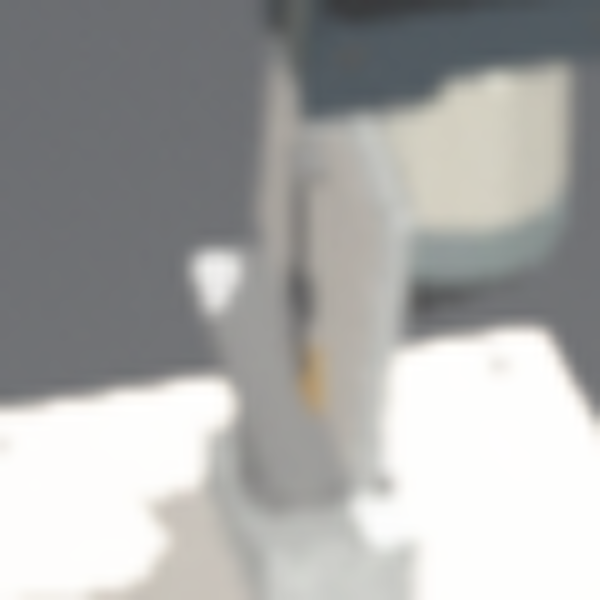

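Run:
```python
from h import *
import pickle
c,o=pickle.load(open('c7.pkl','rb'))
M=R.from_euler('xyz',o['tcp_rot']).as_matrix()
G=np.column_stack([-M[:,0],M[:,1],-M[:,2]]);org=o['position']-G@[-.002,0,.1408]
a=c['image'][150:240,240:320];m=cv2.resize(a,None,fx=6.5,fy=6.5,interpolation=cv2.INTER_CUBIC)[...,::-1].copy()
def L(P,col):
    q=(proj(c,[org+G@p for p in P])-[240,150]+.5)*6.5
    cv2.polylines(m,[np.round(q).astype(int)],False,col,1,cv2.LINE_AA)
L([[-.002,-.05,.012],[-.002,-.05,.122],[-.002,.05,.122],[-.002,.05,.012]],(0,0,255))
L([[.018,-.042,.01],[.018,.042,.01],[.018,.042,0],[.018,-.042,0],[.018,-.042,.01]],(255,0,0))
for d in(-.0055/.066,.0055/.066):
    t=.285+d;L([[.003,r_*np.sin(t),.092-r_*np.cos(t)] for r_ in(.056,.074)],(0,255,0))
b=cv2.resize(a,None,fx=6.5,fy=6.5,interpolation=cv2.INTER_CUBIC)[...,::-1][:, :270]
cv2.imwrite('pics/m8.png',np.hstack([m,b]))
```

```text
(no output)
```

View pics/m8.png

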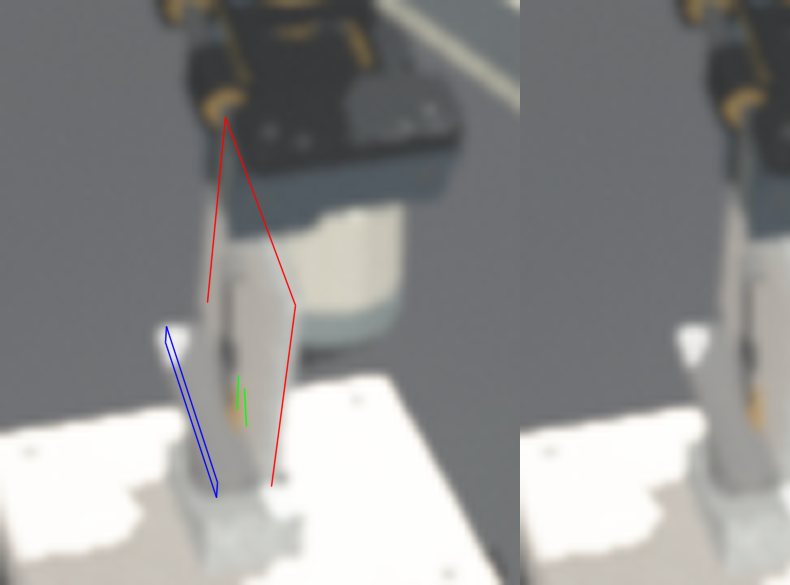

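Run:
```python
from h import *
o=r.observe();print(o['time_s'],o['ft_force'],o['dq'],o['grip_width']);print(r.hand_in())
```

```text
21.05 [-0.60948228 -1.99676907  2.72324085] [ 0.0004866  -0.00054806  0.00074419  0.00076042  0.00044044  0.00067261] 0.024102927693634785
the job is handed in; nothing more can be done
None
```

I handed the job in at 21.05 s with the isolator off and the gauge still gripped and tilted on the crown. No verdict was reported.

**What I did**
- **Isolator:** I turned the switch to its off stop, and a later picture showed its nose at the dot.
- **Gauge:** I gripped the medium gauge by its post and turned its dial to the side camera. The fork's middle measured about 0.287 rad.
- **Placing:** I stood the gauge upright on the crown, pressing with about 5 N, then rocked it in place until the tool was tilted 0.285 rad.

**Last checks**
- **Stillness and grip:** The arm was still. The grip was set to 40 N and the fingers were 24 mm apart, which matches the post.
- **Contact force:** I estimate about 5–6 N on the crown, from the wrist force against its reading before contact.
- **Foot position:** The worked-out foot centre was within about 1 mm of the measured middle of the crown's top line. The dial line was within about 0.01 rad of the crown line I estimated at -0.25 rad; an early reading of the crown's edges gave -0.20.
- **Tilt:** The outline of the plate drawn from the tool pose matched the side picture to about 1 pixel.
- **Pointer in the fork:** I could not confirm this directly, because the dial is seen almost edge-on. The pointer appears over the fork, but the figure rests on the measured fork angle, with an estimated error of about 0.02 rad, and the tool's tilt.

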